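# Seat a board stack on the drilling pallet and snap the cam clamp shut

### The job

Load the drilling pallet: with light pressure slide the loose stack of circuit boards square up against the back rail until you feel it press on the rail, then slide it along the rail until it presses on the brass side stop, without shoving hard enough to shift either stop. Then flip the red cam lever over, without forcing it, until it snaps past centre and lies down on its rest with the rubber pad clamping the stack. Leave the other things on the bench where they are.

Things in the scene. Friction and masses are not known exactly. Their poses are not given: they have to be found in the camera images.
- fixture: Fixed drilling pallet: aluminium plate 270 x 240 x 14 mm with a brown backer board 190 x 190 mm, whose flat top, the bed, is 20 mm above the origin. Origin: centre of the plate's underside. x points from the robot's side to the rail, y to the brass stop's side. Grey gooseneck clamp on the line y = 10 mm: column at x = 79 to 105 mm; neck 26 mm wide, z = 54 to 72 mm, reaching back to x = 5 mm.
- rail: Back rail: slotted steel bar 28 x 150 x 12 mm (x, y, z) lying across the bed, held by two screws. It was set by hand for this job: its front face, which meets the stack, is at x = 34 to 50 mm of the pallet, parallel to y, and is not measured: feel for it. Origin (fixed): midway between the screws, on the bed, x = 56 mm, y = 0. Over 12 N through the stack would shift it; 3 to 6 N is ample.
- side_stop: Side stop: brass screw 10 mm thick, pointing to -y, in a small grey block (30 x 22 x 13 mm) on the bed. The screw was set by hand: its flat end, which meets the stack's +y edge, is at x = -20 mm, y = 54 to 70 mm of the pallet and is not measured: feel for it. Origin (fixed): centre of the block, y = 82 mm, 7 mm above the bed. Over 12 N through the stack would shift it; 3 to 6 N is ample.
- stack: Loose pinned stack of circuit boards, 130 x 100 x 10 mm (x, y, z), about 0.24 kg, copper and green edges, aluminium top. Origin: centre of its underside. Starts flat on the bed, 15 to 39 mm short of the rail, 16 to 44 mm short of the side stop and up to 0.1 rad askew to the pallet's x. Home: +x edge flat on the rail, +y edge on the brass screw. If it sits askew on the rail, push its lagging end.
- lever (a joint): Angle of the clamp's cam lever about the pallet's y, rad. 0: open, leaning 0.262 past upright to the robot's side; 1.85: closed, level, pointing to +x, on its rest. Free until about 0.7, where the pad meets the stack; then about 5 N at the grip's end, hardest near 1.1. At 1.65 it passes centre and snaps to 1.85. Let go between, it flies back. Starts at 0 to 0.3, where friction keeps it.
- lever_pivot (a point): Centre of the lever's pivot, 113 mm above the pallet's origin, at x = +20, y = +10 mm of the pallet; axes as the pallet's.
- lever_tip (a point): Point on the lever's middle line 85 mm from the pivot, in the red grip, which is 20 mm wide (along the pivot), 12 mm thick and reaches from 45 to 107 mm from the pivot. Push the side that faces the robot when upright and lies on top when closed. Push or pinch with no more than 25 N: more bends the cam.
- pad: Black rubber pad, 20 mm in diameter, 8 mm thick, under the gooseneck's nose at x = 20, y = 10 mm of the pallet. Origin: centre of its underside; 40 mm above the pallet's origin (10 mm above the stack's top) when the lever is at 0. The lever drives it down 17 mm; a 12 N/mm spring gives way once it meets the stack.
- stack_push_x (a point): Middle of the stack's -x edge, 5 mm above its underside: push here towards +x of the pallet with closed fingertips 2 to 3 mm above the bed. Axes as the stack's. Friction on the bed is about 1 N.
- stack_push_y (a point): Middle of the stack's -y edge, 5 mm above its underside, opposite the brass screw when the stack is home: push here towards +y of the pallet. Axes as the stack's.
- drill_box: Blue box of ringed drill bits with its clear lid up, 125 x 110 mm, 125 mm high with the lid; leave alone. Origin: centre of its underside.
- cleaner: White bottle, 56 mm in diameter, 150 mm high; leave alone. Origin: centre of its underside.
- tape: Blue tape roll, 90 mm in diameter, 24 mm high; leave alone. Origin: centre of its underside.
- brush: Wooden bench brush lying on the bench; leave alone. Origin: underside of its middle.
- driver: Black-handled screwdriver lying on the bench; leave alone. Origin: underside of its middle.
- blanks: Pile of blank boards, 120 x 90 x 22 mm; leave alone. Origin: centre of its underside.
- pin_jar: Small glass jar with a metal lid, 32 mm in diameter, 34 mm high, standing on the pallet's back right corner (x = 100, y = -80 mm of the pallet); leave alone. Origin: centre of its underside.
- ring_cup: Grey bowl, 64 mm in diameter, 40 mm high; leave alone. Origin: centre of its underside.

How it is judged:
By the outcome, as a careful person would: the job done as asked, in the order asked, and still so for the second after the job is handed in, with the robot touching nothing.
It also fails if it takes over 64 s, if anything falls off the work surface, if the arm or the gripper's body presses on something with over 40 N, if the wrist force passes 120 N, or if a joint passes its speed limit or range.

### The arm

A 7-joint arm with a two-finger parallel gripper is mounted at the origin on the work surface. World frame = base frame: x ahead of the robot, y to its left, z up, the work surface at z = 0. Lengths are in m, angles in rad, forces in N, time in s.
With the tool pointing down it reaches from about 0.4 to 0.85 m from the base axis. Payload 10.4 kg.
Tool frame: the origin (TCP) lies at the very end of the fingers, on their centre line; the grasp point (between the pads) lies 19 mm behind it (manip.grip_point_offset is the distance from the TCP to the grasp point, in m); z points along the fingers, x is the direction in which the jaws open and shut, and the axes are right-handed (so a half turn about z gives the same grasp; the last joint's range is limited). The gripper opens to 85 mm and grips with 20 to 120 N. Pads are 22 mm wide; open, the fingers measure 114 mm over their backs; the gripper's body (76 mm by 85 mm) begins 54 mm behind the grasp point. The pads swing forward as they close: fully open they stand 13 mm farther back than shut.
Start: joints at [-1.212, 0.332, -0.065, 1.46, 0.022, 1.35, -0.088], TCP at [0.233, 0.58, 0.231] pointing down, gripper open.
Joint ranges: [-2.6, 2.6], [-0.5, 2.12], [-1.47, 1.34], [0.16, 2.42], [-1.27, 4.41], [0.06, 2.06], [-2.6, 2.6]. Speed limits (rad/s): [2.22, 2.22, 2.79, 2.79, 3.14, 3.14, 3.14].

### API

Orientations are given as [roll, pitch, yaw] about the fixed x, y, z axes, in that order (R = Rz(yaw) Ry(pitch) Rx(roll)).
In Python, from workcell import manip, capture gives the robot as it stands. The module is installed in compiled form; this text tells all that it offers.
- The arm moves only by the tool jog_arm, never from a script. Its argument "increments" is a list of rows, each a list of 7 numbers: the turn, a rotation vector about the tool's x, y, z in rad, then the shift along the tool's x, y, z in m, then the finger opening in m, from 0 to 0.0854. In form: [[wx, wy, wz, dx, dy, dz, gripper], ...]. A call has 1 to 5 rows; each row is the pose to reach, as a shift and turn from the pose commanded when the call began, along the tool's axes at that moment; what a row does not reach only later rows make up. A row lasts 1/8 s, in which the tool goes at most 62.5 mm and 10.7 degrees, less where a joint would pass 70% of its speed; a pose out of reach is approached as far as the arm can. A call with a gripper value outside its range is refused whole. The fingers move at their own pace and stop on an object; "grip_force" is the grip in N (left out, the last holds). Time passes only in rows, so rows that repeat a pose let the fingers close. It gives the time, the measured TCP pose, the force and the opening at its end, in the units of the state.
- manip.sense(): the state, without advancing time (a new reading comes with each control period).
- capture(name): name is "scene" or "top" or "wrist"; returns a dict with "img" (480x640x3 uint8, red, green, blue), "range_z" (480x640 float32, m along the optical axis (not along the pixel's ray), 0 where there is no reading), "camera_matrix" (3x3 intrinsics, pixels), "view" (4x4, takes a point from world to camera coordinates). Camera axes: x right, y down, z forward; pixel columns grow to the right and rows downward; lengths in m; the calibration is good to about 2 mm. A picture is of the moment at which its call begins.
- manip.close_job(): hands the job in, once; it reports no verdict.
The state is a dict: "clock": time; "qpos": joint angles; "joint_vel": joint speeds; "effort": joint torques, N m; "tool_pos": TCP position; "ee_rot": TCP orientation; "contact_force": force on the tool from outside, world axes, zero at the start; "torque": the same for the moment, N m; "width": finger opening in m.
Only numpy, scipy, OpenCV 4.12 (cv2) and the standard library are available. Lean on these libraries where they do the work, as an engineer would, in place of code of your own. Each camera call takes 0.05 s, during which the arm holds its last target.

## Working session

There is one attempt and no reset: what is moved stays moved. The work goes in short steps, Python scripts to look and compute and a tool call to move; the robot and the scene stay as the last step left them, time stands still between calls to the robot, and variables do not carry over. Pictures are saved under pics/ and viewed, and the job is handed in when it is done.

Besides the shell and the picture viewer there is one more tool, called after "Emit:" as a command line: name --pt "numbers of a row" for each row, then --argument value for the rest. jog_arm: Moves the arm, as the interface text tells. Its arguments: {"type":"object","properties":{"increments":{"type":"array","items":{"type":"array","items":{"type":"number"}}},"grip_force":{"type":"number"}},"required":["increments"]}

```bash
mkdir -p pics; ls
python3 - <<'E'
from workcell import manip, capture
import cv2,numpy as np
np.set_printoptions(precision=4,suppress=True)
print(manip.sense())
for n in ["scene","top","wrist"]:
    c=capture(n); cv2.imwrite(f"pics/{n}0.png",c["img"][:,:,::-1]); print(n,c["camera_matrix"],c["view"])
    np.savez(f"{n}0.npz",**c)
E
```

```text
pics
{'clock': 0.0, 'qpos': array([-1.2116,  0.3329, -0.0647,  1.461 ,  0.0216,  1.3499, -0.0885]), 'joint_vel': array([-0.0008,  0.0011, -0.0002, -0.0002, -0.    , -0.0009,  0.0006]), 'effort': array([ -0.0015, -62.546 ,   0.0483, -39.1592,   0.0161,   0.01  ,
        -0.    ]), 'tool_pos': array([0.2327, 0.5796, 0.2305]), 'ee_rot': array([3.1415, 0.0014, 1.1891]), 'contact_force': array([-0.0113, -0.0182,  0.2771]), 'torque': array([-0.0018, -0.0209, -0.0069]), 'width': 0.08543392700522214}
scene [[443.5196   0.     321.1458]
 [  0.     443.5196 245.5446]
 [  0.       0.       1.    ]] [[-0.0973  0.9952 -0.0117  0.0508]
 [ 0.7851  0.0695 -0.6155 -0.3671]
 [-0.6117 -0.0691 -0.7881  1.5519]
 [ 0.      0.      0.      1.    ]]
top [[473.7189   0.     319.7207]
 [  0.     473.7189 239.4103]
 [  0.       0.       1.    ]] [[ 0.0008 -1.      0.0045 -0.0026]
 [-0.9936 -0.0013 -0.1129  0.5785]
 [ 0.113  -0.0043 -0.9936  1.1487]
 [ 0.      0.      0.      1.    ]]
wrist [[344.5633   0.     321.6826]
 [  0.     344.5633 240.4148]
 [  0.       0.       1.    ]] [[ 0.373   0.9278 -0.0012 -0.6247]
 [ 0.8827 -0.3545  0.3085 -0.0394]
 [ 0.2858 -0.1161 -0.9512  0.3794]
 [ 0.      0.      0.      1.    ]]
```

View pics/scene0.png

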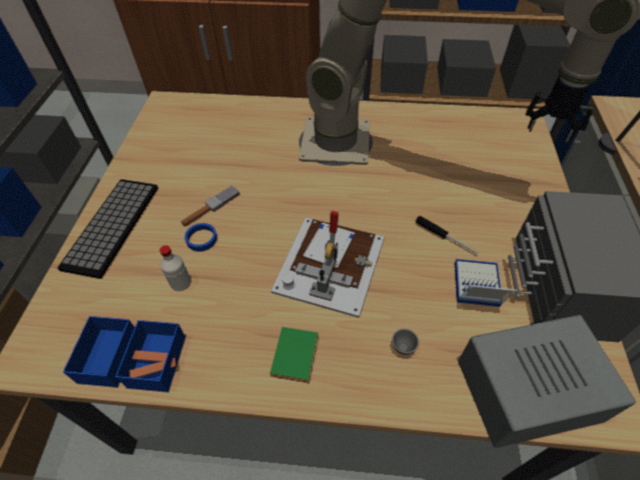

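View pics/top0.png

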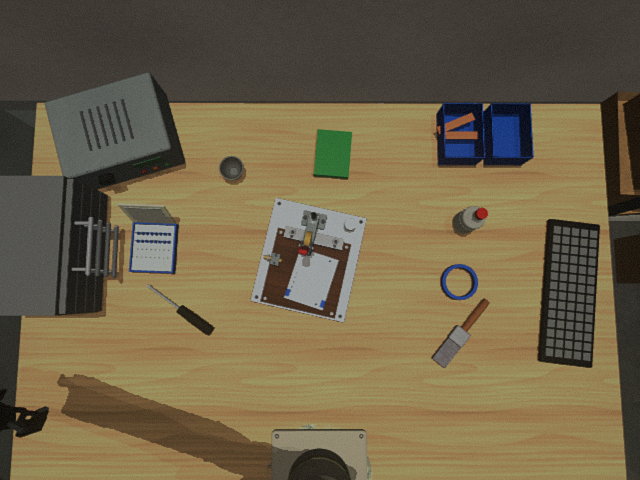

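View pics/wrist0.png

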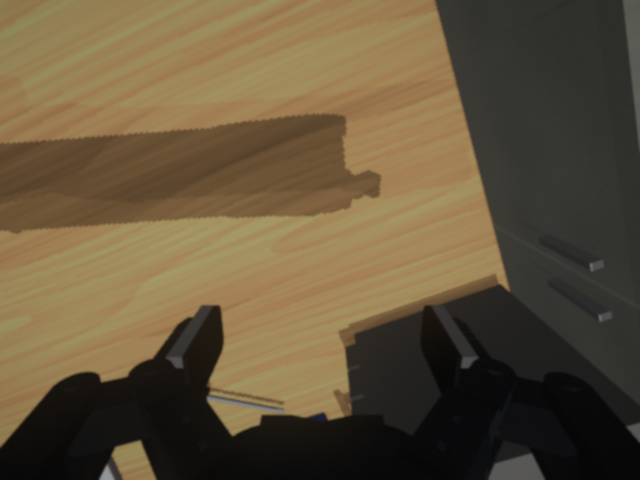

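```bash
cat > h.py <<'E'
import numpy as np,cv2
np.set_printoptions(precision=4,suppress=True)
def ray(c,uv,z):
    K=c["camera_matrix"];V=c["view"];R=V[:3,:3];t=V[:3,3]
    uv=np.atleast_2d(uv).astype(float)
    d=np.c_[(uv-K[:2,2])/[K[0,0],K[1,1]],np.ones(len(uv))]@R
    o=-R.T@t
    return o+d*((z-o[2])/d[:,2])[:,None]
def proj(c,P):
    K=c["camera_matrix"];V=c["view"];p=np.atleast_2d(P)@V[:3,:3].T+V[:3,3]
    return p[:,:2]/p[:,2:]*K[0,0]+K[:2,2]
E
python3 - <<'E'
from h import *
c=np.load("top0.npz");im=c["img"]
cv2.imwrite("pics/topcrop.png",cv2.resize(im[185:335,235:385],None,fx=4,fy=4,interpolation=cv2.INTER_CUBIC)[:,:,::-1])
hsv=cv2.cvtColor(im,cv2.COLOR_RGB2HSV)
m=((hsv[:,:,1]<50)&(hsv[:,:,2]>120)).astype(np.uint8)*255
m[:185]=0;m[335:]=0;m[:,:235]=0;m[:,385:]=0
cv2.imwrite("pics/m.png",cv2.resize(m[185:335,235:385],None,fx=4,fy=4))
pts=cv2.findNonZero(m)
h=cv2.convexHull(pts);r=cv2.minAreaRect(h);b=cv2.boxPoints(r);print(b)
w=ray(c,b,0.014);print(w,np.linalg.norm(np.diff(w,axis=0),axis=1),w.mean(0))
E
```

```text
[[250.191  300.5056]
 [274.1405 196.7247]
 [367.2585 218.2135]
 [343.309  321.9944]]
[[ 0.427   0.1713  0.014 ]
 [ 0.6904  0.1147  0.014 ]
 [ 0.6352 -0.1232  0.014 ]
 [ 0.3742 -0.0609  0.014 ]] [0.2695 0.2442 0.2683] [0.5317 0.0255 0.014 ]
```

View pics/topcrop.png

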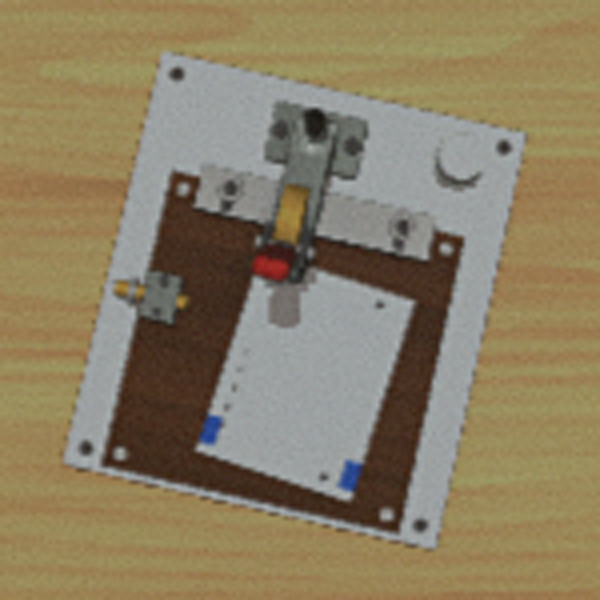

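View pics/m.png

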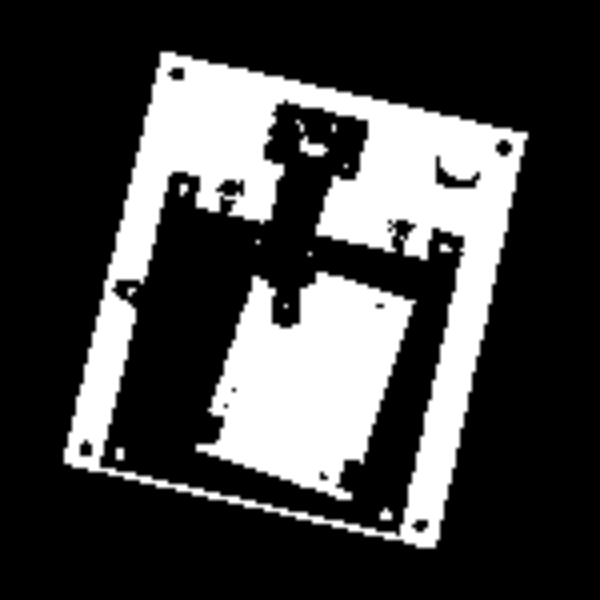

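Run:
```python
from h import *
c=np.load("top0.npz")
def full(p): return np.array(p)/4.+[235,185]-0.375
P=ray(c,full([(162,52),(526,132),(436,548),(64,462)]),0.014) # BL,BR,FR,FL
cen=P.mean(0)[:2]
ux=(P[0]+P[1]-P[2]-P[3])[:2];uy=(P[0]+P[3]-P[1]-P[2])[:2]
print(P,cen,np.linalg.norm(ux)/2,np.linalg.norm(uy)/2,np.arctan2(ux[1],ux[0]),np.arctan2(-uy[0],uy[1]))
a=(np.arctan2(ux[1],ux[0])+np.arctan2(-uy[0],uy[1]))/2
R=np.array([[np.cos(a),-np.sin(a)],[np.sin(a),np.cos(a)]])
S=ray(c,full([(253,265),(415,298),(352,498),(196,450)]),0.030)
print("stack in pallet",(S[:,:2]-cen)@R, "mid",((S[:,:2]-cen)@R).mean(0))
s=(S[0]+S[1]-S[2]-S[3])[:2]@R; print(np.arctan2(s[1],s[0]))
for n,p,z in [("lever tip",(270,265),.19),("stop end",(187,302),.027),("rail fl",(197,208),.032),("rail fr",(432,258),.032)]:
    print(n,(ray(c,full([p]),z)[0,:2]-cen)@R)
```

```text
[[ 0.6881  0.1121  0.014 ]
 [ 0.6367 -0.1203  0.014 ]
 [ 0.3751 -0.0617  0.014 ]
 [ 0.4279  0.1703  0.014 ]] [0.532  0.0251] 0.26735064848508744 0.23793466395084614 -0.22017216380890034 -0.2208612488270995
stack in pallet [[ 0.0116  0.0306]
 [ 0.0137 -0.0723]
 [-0.1151 -0.061 ]
 [-0.1076  0.0392]] mid [-0.0493 -0.0159]
-0.0798441113098022
lever tip [0.0012 0.012 ]
stop end [-0.0197  0.0657]
rail fl [0.0386 0.0726]
rail fr [ 0.0403 -0.0772]
```

```bash
cat >> h.py <<'E'
from scipy.spatial.transform import Rotation as Ro
CEN=np.array([0.532,0.0251]);A=-0.2205
RP=np.array([[np.cos(A),-np.sin(A)],[np.sin(A),np.cos(A)]])
def p2w(p): return np.r_[CEN+RP@np.array(p[:2]),p[2]]
def w2p(p): return np.r_[(np.array(p[:2])-CEN)@RP,p[2]]
def inc(p,rx=0,ry=0):
    "pallet-frame TCP target (z from bench), base orientation then tilt about tool x / y"
    from workcell import manip
    s=manip.sense();R0=Ro.from_euler('xyz',s['ee_rot'])
    R1=Ro.from_euler('xyz',[np.pi,0,A+np.pi/2])*Ro.from_rotvec([rx,ry,0])
    print("now",w2p(s['tool_pos']),"turn",(R0.inv()*R1).as_rotvec(),"shift",R0.inv().apply(p2w(p)-s['tool_pos']))
def st():
    from workcell import manip
    s=manip.sense();f=s['contact_force'].copy();f[:2]=f[:2]@RP
    print("t",s['clock'],"tcp(pallet)",w2p(s['tool_pos']),"F(pallet)",f,"rot",s['ee_rot'],"w",round(s['width'],4))
E
python3 - <<'E'
from h import *
st()
inc([-.15,-.025,.23])
inc([-.15,-.025,.08])
c=np.load("top0.npz");V=c["view"];K=c["camera_matrix"];rz=c["range_z"]
v,u=np.mgrid[185:335,235:385]
d=rz[v,u];pc=np.stack([(u-K[0,2])/K[0,0]*d,(v-K[1,2])/K[0,0]*d,d],-1).reshape(-1,3)
W=(pc-V[:3,3])@V[:3,:3]
P=np.c_[(W[:,:2]-CEN)@RP,W[:,2]]
def med(n,x0,x1,y0,y1):
    s=(P[:,0]>x0)&(P[:,0]<x1)&(P[:,1]>y0)&(P[:,1]<y1);print(n,s.sum(),np.median(P[s,2]))
med("plate",-.13,.13,-.115,-.1);med("bed",-.09,.02,.06,.09) ;med("stack",-.09,-.03,-.04,.01);med("bench",-.13,.13,-.16,-.13)
s=P[:,2]>.13; Q=P[s]; print(Q[np.argsort(Q[:,2])][::-1][:40:3])
c=np.load("wrist0.npz");V=c["view"];cam=-V[:3,:3].T@V[:3,3];R=Ro.from_euler('xyz',[3.1415,.0014,1.1891]);print("cam in tool",R.inv().apply(cam-[.2327,.5796,.2305]))
E
```

```text
t 0.15 tcp(pallet) [-0.4133  0.4758  0.2307] F(pallet) [-0.8916  0.4648 -0.4508] rot [3.1416 0.0011 1.189 ] w 0.0855
now [-0.4133  0.4758  0.2307] turn [-0.0001  0.0011 -0.1613] shift [-0.452   0.3403  0.0012]
now [-0.4133  0.4758  0.2307] turn [-0.0001  0.0011 -0.1613] shift [-0.4518  0.3403  0.1512]
plate 612 0.012902005381094973
bed 530 0.01949876955589141
stack 492 0.028812434361372475
bench 1201 -0.0010848587344527605
[[-0.08   -0.0404  1.2067]
 [-0.08   -0.0404  1.2067]
 [-0.08   -0.0404  1.2067]
 [-0.08   -0.0404  1.2067]
 [-0.08   -0.0404  1.2067]
 [-0.08   -0.0404  1.2067]
 [-0.08   -0.0404  1.2067]
 [-0.08   -0.0404  1.2067]
 [-0.08   -0.0404  1.2067]
 [-0.08   -0.0404  1.2067]
 [-0.08   -0.0404  1.2067]
 [-0.08   -0.0404  1.2067]
 [-0.08   -0.0404  1.2067]
 [-0.08   -0.0404  1.2067]]
cam in tool [ 0.0004 -0.0793 -0.1418]
```

Emit:
jog_arm --pt "0 0 -0.16 -0.452 0.34 0 0" --pt "0 0 -0.16 -0.452 0.34 0 0" --pt "0 0 -0.16 -0.452 0.34 0 0" --pt "0 0 -0.16 -0.452 0.34 0 0" --pt "0 0 -0.16 -0.452 0.34 0 0" --grip_force 40

```text
clock: 0.78
tool_pos: [0.3144, 0.2762, 0.2312]
ee_rot: [-3.142, -0.0, 1.349]
contact_force: [0.6, -0.4, 0.3]
width: 0.0003
```

```bash
python3 -c "
from h import *
st();inc([-.15,-.025,.23])"
```

```text
t 0.775 tcp(pallet) [-0.2673  0.1974  0.2312] F(pallet) [ 0.6933 -0.2543  0.2567] rot [-3.1416 -0.0004  1.3489] w 0.0003
now [-0.2673  0.1974  0.2312] turn [-0.     -0.0004 -0.0014] shift [-0.2222  0.1176  0.0011]
```

Emit:
jog_arm --pt "0 0 0 -0.222 0.118 0 0" --pt "0 0 0 -0.222 0.118 0 0" --pt "0 0 0 -0.222 0.118 0 0" --pt "0 0 0 -0.222 0.118 0 0" --pt "0 0 0 -0.222 0.118 0 0"

```text
clock: 1.4
tool_pos: [0.3809, 0.032, 0.2314]
ee_rot: [3.142, -0.001, 1.342]
contact_force: [0.4, 1.0, -0.4]
width: 0.0001
```

```bash
python3 -c "
from h import *
from workcell import capture
st();inc([-.15,-.025,.08])
c=capture('wrist');np.savez('wrist1.npz',**c);cv2.imwrite('pics/wrist1.png',c['img'][:,:,::-1])"
```

```text
t 1.4 tcp(pallet) [-0.1489 -0.0263  0.2314] F(pallet) [ 0.1601  1.1095 -0.4275] rot [ 3.1415 -0.001   1.3421] w 0.0001
now [-0.1489 -0.0263  0.2314] turn [ 0.0001 -0.001  -0.0082] shift [ 0.0012 -0.0011  0.1514]
```

View pics/wrist1.png

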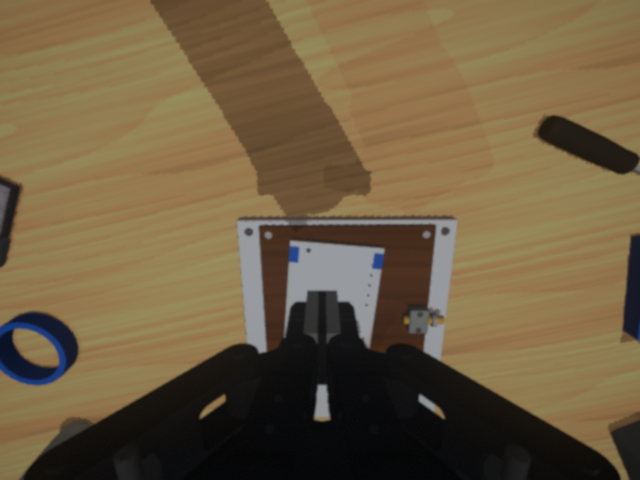

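Run:
```python
from h import *
c=np.load('wrist1.npz')
for n,p,z in [("FR",(238,218),.014),("FL",(456,217),.014),("sR",(290.5,241),.03),("sL",(384,248),.03),("stop",(405,321),.027)]:
    print(n,w2p(ray(c,p,z)[0]))
```

```text
FR [-0.1378 -0.1156  0.014 ]
FL [-0.1368  0.1182  0.014 ]
sR [-0.1165 -0.0587  0.03  ]
sL [-0.1079  0.0396  0.03  ]
stop [-0.0182  0.0683  0.027 ]
```

Emit:
jog_arm --pt "0 0 -0.008 0.001 0 0.06 0" --pt "0 0 -0.008 0.001 0 0.12 0" --pt "0 0 -0.008 0.001 0 0.17 0" --pt "0 0 -0.008 0.001 0 0.2 0" --pt "0 0 -0.008 0.001 0 0.208 0"

```text
clock: 2.08
tool_pos: [0.3792, 0.0372, 0.0218]
ee_rot: [-3.139, 0.002, 1.359]
contact_force: [-0.2, 0.1, 0.1]
width: 0.0
```

Emit:
jog_arm --pt "0 0 0 0 0.006 0 0" --pt "0 0 0 0 0.012 0 0" --pt "0 0 0 0 0.016 0 0"

```text
clock: 2.45
tool_pos: [0.3976, 0.0336, 0.0242]
ee_rot: [3.14, -0.001, 1.357]
contact_force: [0.2, -0.5, 0.2]
width: 0.0
```

```bash
python3 -c "
from h import *
st()"
```

```text
t 2.45 tcp(pallet) [-0.133  -0.0211  0.0242] F(pallet) [ 0.3468 -0.4283  0.2096] rot [ 3.14   -0.0013  1.3569] w 0.0
```

Emit:
jog_arm --pt "0 0 0.007 -0.006 0.002 0 0" --pt "0 0 0.007 -0.006 0.005 0 0" --pt "0 0 0.007 -0.006 0.008 0 0" --pt "0 0 0.007 -0.006 0.011 0 0" --pt "0 0 0.007 -0.006 0.014 0 0"

```text
clock: 3.08
tool_pos: [0.4087, 0.0245, 0.0232]
ee_rot: [-3.141, 0.0, 1.35]
contact_force: [-0.9, -0.3, 0.2]
width: -0.0001
```

```bash
python3 -c "
from h import *
st()
from workcell import capture
c=capture('wrist');np.savez('wrist2.npz',**c);cv2.imwrite('pics/wrist2.png',c['img'][:,:,::-1])"
```

```text
t 3.075 tcp(pallet) [-0.1202 -0.0275  0.0232] F(pallet) [-0.8441 -0.5096  0.2337] rot [-3.1413  0.      1.3501] w -0.0001
```

View pics/wrist2.png

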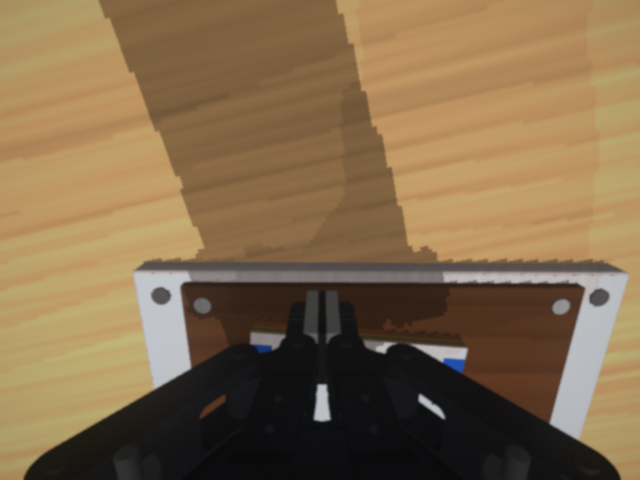

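Run:
```python
from h import *
c=np.load('wrist2.npz')
for n,p,z in [("sR",(252,333),.03),("sL",(466,347),.03),("tip",(322,292),.0232)]:
    print(n,w2p(ray(c,p,z)[0]))
```

```text
sR [-0.1118 -0.0587  0.03  ]
sL [-0.1043  0.0388  0.03  ]
tip [-0.1288 -0.0271  0.0232]
```

Emit:
jog_arm --pt "0 0 0 0 0.002 0 0" --pt "0 0 0 0 0.004 0 0" --pt "0 0 0 0 0.006 0 0" --pt "0 0 0 0 0.008 0 0"

```text
clock: 3.62
tool_pos: [0.4166, 0.0227, 0.0233]
ee_rot: [-3.142, -0.0, 1.35]
contact_force: [-0.8, 0.3, -0.2]
width: 0.0
```

```bash
python3 -c "
from h import *
st()"
```

```text
t 3.625 tcp(pallet) [-0.1121 -0.0275  0.0233] F(pallet) [-0.8735  0.142  -0.2436] rot [-3.1415 -0.0001  1.35  ] w 0.0
```

Emit:
jog_arm --pt "0 0 0 0 0.0015 0 0" --pt "0 0 0 0 0.003 0 0" --pt "0 0 0 0 0.0045 0 0" --pt "0 0 0 0 0.006 0 0"

```text
clock: 4.12
tool_pos: [0.4224, 0.0214, 0.0233]
ee_rot: [-3.142, -0.0, 1.35]
contact_force: [0.4, 0.3, -0.4]
width: 0.0
```

```bash
python3 -c "
from h import *
st()
from workcell import capture
c=capture('wrist');np.savez('wrist3.npz',**c);cv2.imwrite('pics/wrist3.png',c['img'][240:,:,::-1])
c=capture('top');cv2.imwrite('pics/top3.png',cv2.resize(c['img'][185:335,235:385],None,fx=4,fy=4,interpolation=cv2.INTER_CUBIC)[:,:,::-1])"
```

```text
t 4.125 tcp(pallet) [-0.1061 -0.0275  0.0233] F(pallet) [ 0.2732  0.3998 -0.3861] rot [-3.1416 -0.0001  1.35  ] w 0.0
```

View pics/wrist3.png

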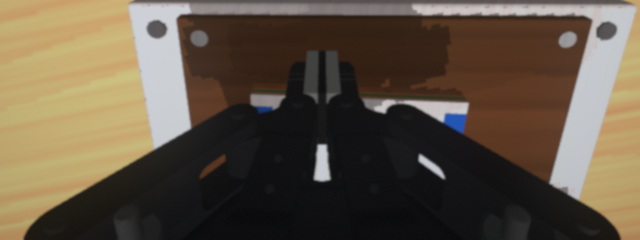

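View pics/top3.png

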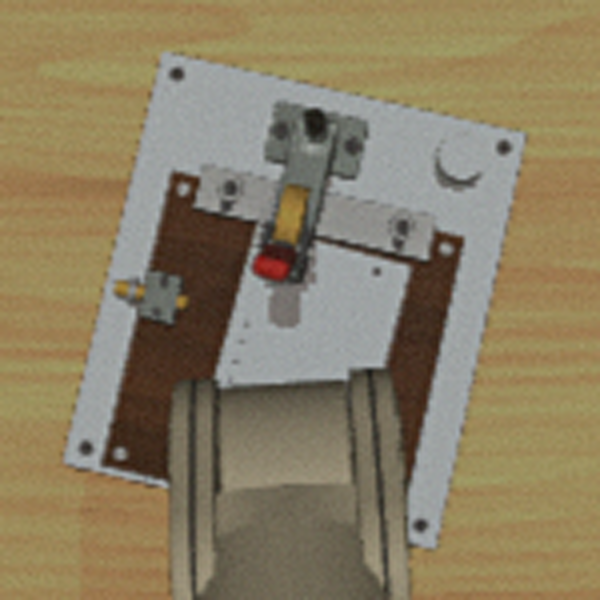

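Emit:
jog_arm --pt "0 0 0 0 0.001 0 0" --pt "0 0 0 0 0.002 0 0"

```text
clock: 4.47
tool_pos: [0.4243, 0.021, 0.0233]
ee_rot: [-3.142, -0.0, 1.35]
contact_force: [-0.8, 0.9, -0.1]
width: 0.0
```

Emit:
jog_arm --pt "0 0 0 0 0.001 0 0" --pt "0 0 0 0 0.001 0 0"

```text
clock: 4.72
tool_pos: [0.4252, 0.0207, 0.0233]
ee_rot: [-3.141, 0.0, 1.35]
contact_force: [-1.2, 0.0, -0.7]
width: 0.0003
```

```bash
python3 -c "
from h import *
st()"
```

```text
t 4.725 tcp(pallet) [-0.1032 -0.0276  0.0233] F(pallet) [-1.2165 -0.2596 -0.7495] rot [-3.1415  0.      1.3499] w 0.0003
```

Emit:
jog_arm --pt "0 0 0 0 0.001 0 0" --pt "0 0 0 0 0.001 0 0"

```text
clock: 4.97
tool_pos: [0.4263, 0.0206, 0.0233]
ee_rot: [3.141, -0.0, 1.35]
contact_force: [-1.1, -0.6, -0.2]
width: 0.0
```

Emit:
jog_arm --pt "0 0 0 0 0.001 0 0" --pt "0 0 0 0 0.001 0 0"

```text
clock: 5.22
tool_pos: [0.4267, 0.0204, 0.0231]
ee_rot: [-3.14, 0.0, 1.35]
contact_force: [-4.2, 0.6, 1.8]
width: -0.0004
```

```bash
python3 -c "
from h import *
st()"
```

```text
t 5.225 tcp(pallet) [-0.1017 -0.0276  0.0231] F(pallet) [-4.2055 -0.333   1.8248] rot [-3.1405  0.0001  1.3501] w -0.0004
```

```bash
python3 -c "
from h import *
st()
from workcell import capture
c=capture('wrist');np.savez('wrist4.npz',**c);cv2.imwrite('pics/wrist4.png',cv2.resize(c['img'][310:370,220:500],None,fx=2.8,fy=2.8)[:,:,::-1])
c=capture('top');np.savez('top4.npz',**c);cv2.imwrite('pics/top4.png',cv2.resize(c['img'][215:290,265:365],None,fx=8,fy=8,interpolation=cv2.INTER_CUBIC)[:,:,::-1])
st()"
```

```text
t 5.225 tcp(pallet) [-0.1017 -0.0276  0.0231] F(pallet) [-4.2055 -0.333   1.8248] rot [-3.1405  0.0001  1.3501] w -0.0004
t 5.325 tcp(pallet) [-0.1017 -0.0276  0.0231] F(pallet) [-4.1273 -0.7063  2.4583] rot [-3.1406  0.0001  1.3501] w -0.0
```

View pics/wrist4.png

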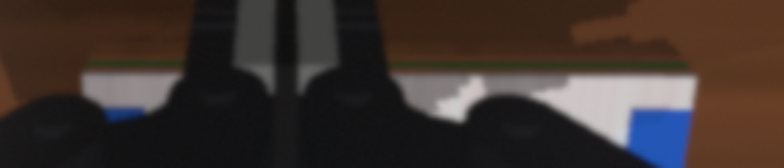

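View pics/top4.png

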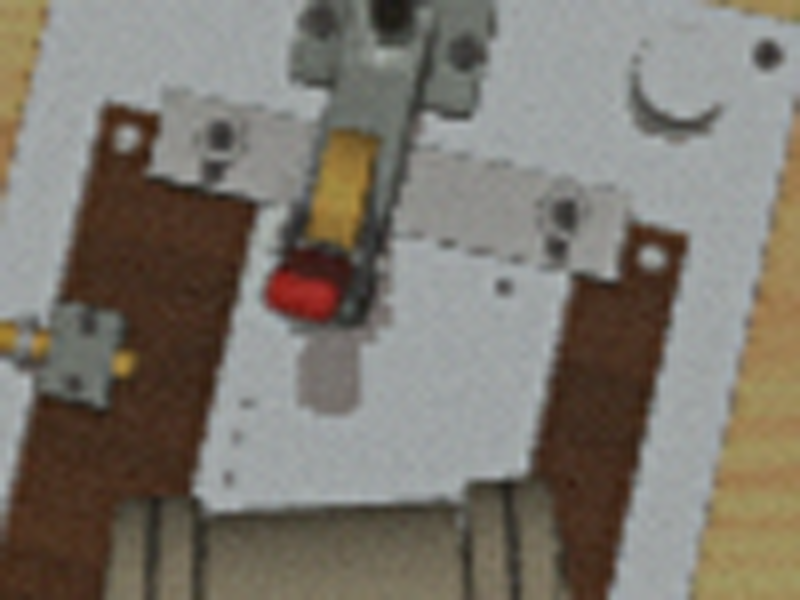

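Emit:
jog_arm --pt "0 0 0 0 -0.012 0 0" --pt "0 0 0 0 -0.025 -0.01 0" --pt "0 0 0 -0.02 -0.025 -0.06 0" --pt "0 0 0 -0.07 0.0 -0.06 0"

```text
clock: 5.82
tool_pos: [0.4142, -0.0463, 0.0869]
ee_rot: [3.134, -0.006, 1.355]
contact_force: [1.4, 0.0, -1.4]
width: -0.0
```

```bash
python3 -c "
from h import *
st();inc([-.023,-.105,.06],0,0.15)
from workcell import capture
c=capture('top');np.savez('top5.npz',**c);cv2.imwrite('pics/top5.png',cv2.resize(c['img'][185:335,235:385],None,fx=4,fy=4,interpolation=cv2.INTER_CUBIC)[:,:,::-1])
"
```

```text
t 5.825 tcp(pallet) [-0.0993 -0.0954  0.0869] F(pallet) [ 1.3374  0.3321 -1.4359] rot [ 3.1341 -0.006   1.3548] w -0.0
now [-0.0993 -0.0954  0.0869] turn [0.0071 0.144  0.005 ] shift [-0.0101  0.0761  0.0274]
```

View pics/top5.png

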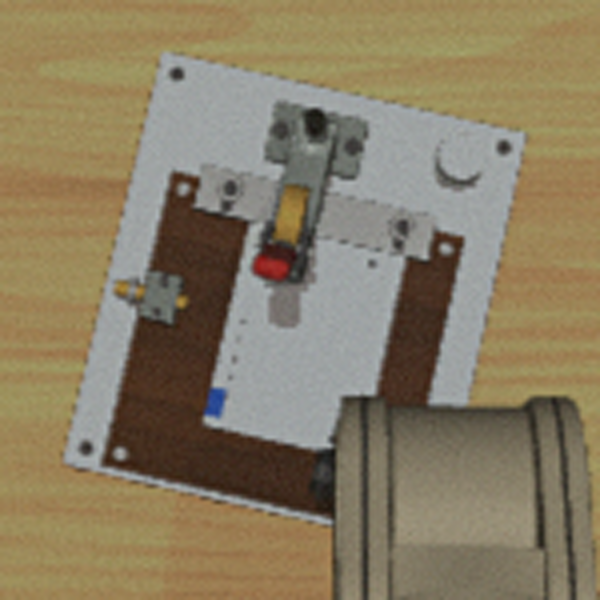

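```bash
python3 -c "
from h import *
from workcell import capture
c=capture('scene');np.savez('scene5.npz',**c);cv2.imwrite('pics/scene5.png',cv2.resize(c['img'][130:330,250:450],None,fx=3,fy=3,interpolation=cv2.INTER_CUBIC)[:,:,::-1])
"
```

```text
(no output)
```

View pics/scene5.png

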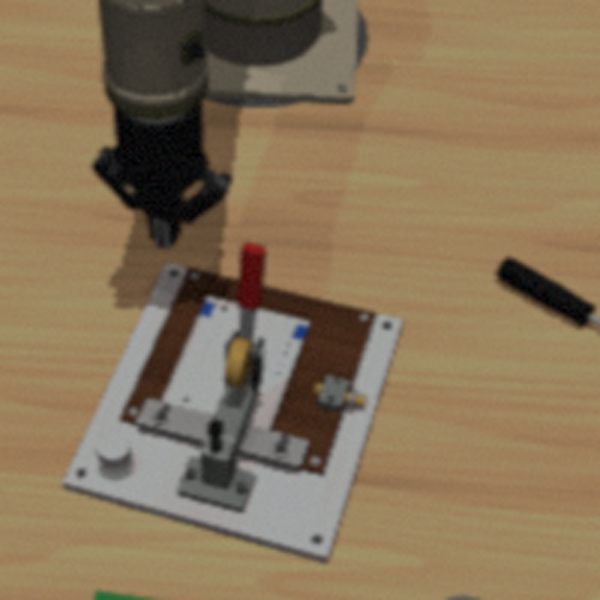

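Emit:
jog_arm --pt "0 0.1 0 -0.015 0.025 0.0 0" --pt "0 0.2 0 -0.015 0.07 0.0 0" --pt "0 0.2 0 -0.015 0.074 0.02 0" --pt "0 0.2 0 -0.015 0.074 0.025 0"

```text
clock: 6.42
tool_pos: [0.4799, -0.0788, 0.057]
ee_rot: [-3.139, -0.199, 1.349]
contact_force: [-0.1, 0.6, -0.0]
width: -0.0002
```

```bash
python3 -c "
from h import *
st();inc([-.024,-.105,.0245],0,0.2)
from workcell import capture
c=capture('scene');np.savez('scene6.npz',**c);cv2.imwrite('pics/scene6.png',cv2.resize(c['img'][130:330,250:450],None,fx=3,fy=3,interpolation=cv2.INTER_CUBIC)[:,:,::-1])
"
```

```text
t 6.425 tcp(pallet) [-0.0282 -0.1128  0.057 ] F(pallet) [-0.1986  0.559  -0.0396] rot [-3.1393 -0.1985  1.3489] w -0.0002
now [-0.0282 -0.1128  0.057 ] turn [-0.0021  0.0015 -0.0014] shift [0.0012 0.0042 0.0334]
```

View pics/scene6.png

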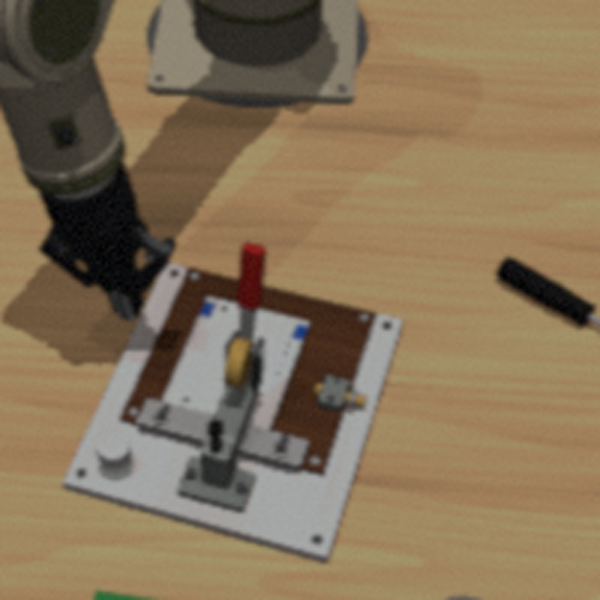

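Emit:
jog_arm --pt "0 0 0 0.001 0.004 0.018 0" --pt "0 0 0 0.001 0.004 0.03 0" --pt "0 0 0 0.001 0.004 0.033 0" --pt "0 0 0 0.001 0.004 0.033 0"

```text
clock: 6.98
tool_pos: [0.4863, -0.0722, 0.0265]
ee_rot: [3.142, -0.2, 1.35]
contact_force: [0.0, -0.3, -0.1]
width: -0.0
```

```bash
python3 -c "
from h import *
st();inc([-.024,-.08,.0245],0,0.2)
"
```

```text
t 6.975 tcp(pallet) [-0.0233 -0.1049  0.0265] F(pallet) [ 0.107  -0.3215 -0.1233] rot [ 3.1415 -0.2002  1.3501] w -0.0
now [-0.0233 -0.1049  0.0265] turn [ 0.0001 -0.0002 -0.0002] shift [ 0.0241 -0.0007  0.0069]
```

Emit:
jog_arm --pt "0 0 0 0.005 0 0.003 0" --pt "0 0 0 0.01 0 0.004 0" --pt "0 0 0 0.014 0 0.005 0" --pt "0 0 0 0.018 0 0.0057 0" --pt "0 0 0 0.022 0 0.0064 0"

```text
clock: 7.6
tool_pos: [0.4915, -0.0497, 0.0243]
ee_rot: [3.142, -0.2, 1.35]
contact_force: [-0.8, 0.0, 0.1]
width: 0.0
```

Emit:
jog_arm --pt "0 0 0 0.003 0 0.0006 0" --pt "0 0 0 0.006 0 0.0012 0" --pt "0 0 0 0.009 0 0.0018 0" --pt "0 0 0 0.012 0 0.0024 0"

```text
clock: 8.1
tool_pos: [0.4941, -0.0379, 0.0243]
ee_rot: [3.142, -0.2, 1.35]
contact_force: [0.3, 0.3, 0.1]
width: 0.0002
```

```bash
python3 -c "
from h import *
st()
from workcell import capture
c=capture('scene');cv2.imwrite('pics/scene7.png',cv2.resize(c['img'][170:330,250:410],None,fx=3.7,fy=3.7,interpolation=cv2.INTER_CUBIC)[:,:,::-1])
c=capture('top');np.savez('top7.npz',**c);cv2.imwrite('pics/top7.png',cv2.resize(c['img'][185:335,235:385],None,fx=4,fy=4,interpolation=cv2.INTER_CUBIC)[:,:,::-1])
"
```

```text
t 8.1 tcp(pallet) [-0.0232 -0.0698  0.0243] F(pallet) [0.2417 0.3945 0.0956] rot [ 3.1416 -0.2001  1.3499] w 0.0002
```

View pics/scene7.png

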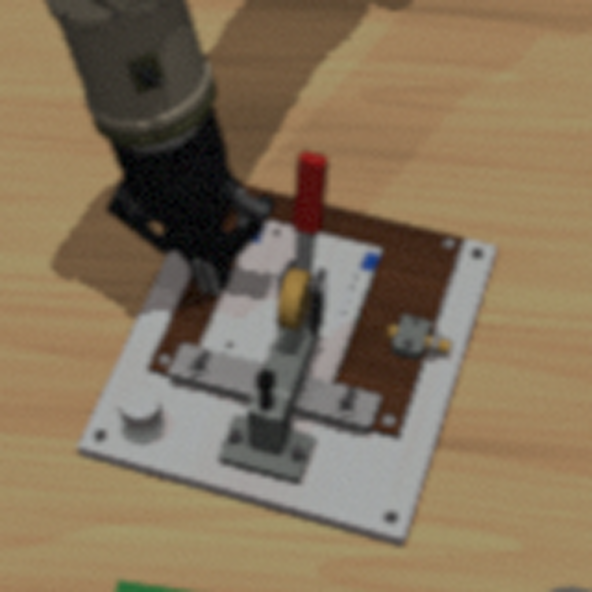

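View pics/top7.png

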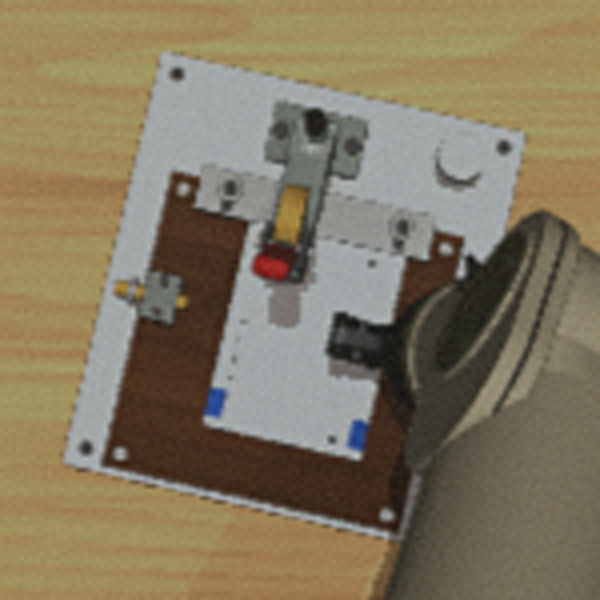

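Run:
```python
from h import *
c=np.load("top7.npz")
def full(p): return np.array(p)/4.+[235,185]-0.375
for n,p in [("fr",(360,460)),("fl",(205,423)),("br",(405,255)),("bl",(246,222))]: print(n,w2p(ray(c,full(p),.03)[0]))
```

```text
fr [-0.0914 -0.0608  0.03  ]
fl [-0.0903  0.0375  0.03  ]
br [ 0.0385 -0.0605  0.03  ]
bl [0.0369 0.0409 0.03  ]
```

Emit:
jog_arm --pt "0 0 0 0.003 0 0.0006 0" --pt "0 0 0 0.006 0 0.0012 0" --pt "0 0 0 0.009 0 0.0018 0" --pt "0 0 0 0.012 0 0.0024 0"

```text
clock: 8.7
tool_pos: [0.4967, -0.026, 0.0243]
ee_rot: [-3.142, -0.2, 1.35]
contact_force: [0.0, -0.1, -0.7]
width: -0.0001
```

```bash
python3 -c "
from h import *
st()
from workcell import capture
c=capture('top');np.savez('top8.npz',**c);cv2.imwrite('pics/top8.png',cv2.resize(c['img'][185:335,235:385],None,fx=4,fy=4,interpolation=cv2.INTER_CUBIC)[:,:,::-1])
"
```

```text
t 8.7 tcp(pallet) [-0.0232 -0.0575  0.0243] F(pallet) [ 0.0592 -0.1131 -0.6673] rot [-3.1416 -0.2     1.35  ] w -0.0001
```

View pics/top8.png

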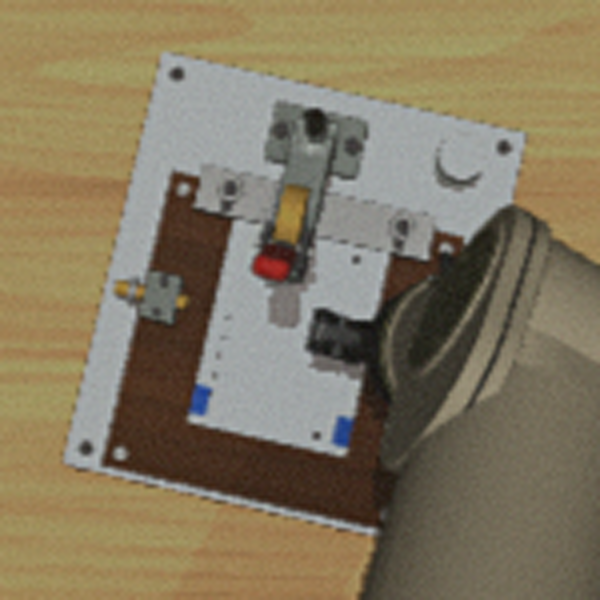

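Emit:
jog_arm --pt "0 0 0 0.0025 0 0.0005 0" --pt "0 0 0 0.005 0 0.001 0" --pt "0 0 0 0.0075 0 0.0015 0" --pt "0 0 0 0.01 0 0.002 0"

```text
clock: 9.25
tool_pos: [0.499, -0.016, 0.0243]
ee_rot: [-3.142, -0.2, 1.35]
contact_force: [-0.4, -0.1, -0.8]
width: -0.0001
```

Emit:
jog_arm --pt "0 0 0 0.001 0 0.0002 0" --pt "0 0 0 0.002 0 0.0004 0"

```text
clock: 9.5
tool_pos: [0.4994, -0.0142, 0.0243]
ee_rot: [3.142, -0.2, 1.35]
contact_force: [0.0, -0.7, -0.3]
width: 0.0001
```

```bash
python3 -c "
from h import *
st()
from workcell import capture
c=capture('top');np.savez('top9.npz',**c);cv2.imwrite('pics/top9.png',cv2.resize(c['img'][215:305,255:375],None,fx=6.6,fy=6.6,interpolation=cv2.INTER_CUBIC)[:,:,::-1])
"
```

```text
t 9.5 tcp(pallet) [-0.0232 -0.0455  0.0243] F(pallet) [ 0.1737 -0.6573 -0.2645] rot [ 3.1416 -0.2001  1.35  ] w 0.0001
```

View pics/top9.png

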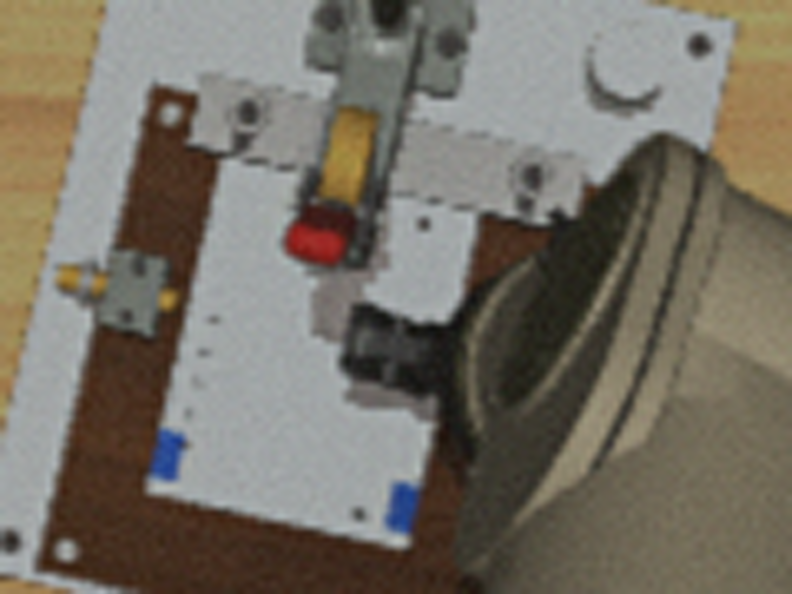

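Emit:
jog_arm --pt "0 0 0 0.001 0 0.0002 0" --pt "0 0 0 0.002 0 0.0004 0"

```text
clock: 9.8
tool_pos: [0.4998, -0.0122, 0.0244]
ee_rot: [-3.142, -0.2, 1.35]
contact_force: [-0.5, -1.2, 0.7]
width: 0.0001
```

Emit:
jog_arm --pt "0 0 0 0.001 0 0.0002 0" --pt "0 0 0 0.001 0 0.0002 0"

```text
clock: 10.05
tool_pos: [0.5001, -0.0111, 0.0244]
ee_rot: [3.142, -0.2, 1.35]
contact_force: [-0.2, 0.1, -0.1]
width: -0.0002
```

Emit:
jog_arm --pt "0 0 0 0.0008 0 0.0002 0" --pt "0 0 0 0.0008 0 0.0002 0"

```text
clock: 10.3
tool_pos: [0.5003, -0.0104, 0.0243]
ee_rot: [-3.142, -0.2, 1.35]
contact_force: [1.2, -1.1, -0.0]
width: -0.0001
```

```bash
python3 -c "
from h import *
st()"
```

```text
t 10.3 tcp(pallet) [-0.0232 -0.0416  0.0243] F(pallet) [ 1.4173 -0.8408 -0.0137] rot [-3.1416 -0.2001  1.35  ] w -0.0001
```

Emit:
jog_arm --pt "0 0 0 0.0008 0 0.0002 0" --pt "0 0 0 0.0008 0 0.0002 0"

```text
clock: 10.55
tool_pos: [0.5005, -0.0095, 0.0243]
ee_rot: [3.142, -0.2, 1.35]
contact_force: [0.6, 0.7, -0.4]
width: 0.0001
```

Emit:
jog_arm --pt "0 0 0 0.0008 0 0.0002 0" --pt "0 0 0 0.0008 0 0.0002 0"

```text
clock: 10.8
tool_pos: [0.5006, -0.0093, 0.0242]
ee_rot: [3.141, -0.2, 1.35]
contact_force: [-0.3, -3.5, 1.3]
width: 0.0004
```

```bash
python3 -c "
from h import *
st()"
```

```text
t 10.8 tcp(pallet) [-0.0231 -0.0404  0.0242] F(pallet) [ 0.5173 -3.5019  1.335 ] rot [ 3.1415 -0.1996  1.3496] w 0.0004
```

Emit:
jog_arm --pt "0 0 0 0.0003 0 0.0001 0" --pt "0 0 0 0.0003 0 0.0001 0"

```text
clock: 11.05
tool_pos: [0.5006, -0.0091, 0.0242]
ee_rot: [3.141, -0.199, 1.349]
contact_force: [-1.9, -4.6, 3.3]
width: -0.0004
```

```bash
python3 -c "
from h import *
st()
from workcell import capture
c=capture('top');np.savez('top10.npz',**c);cv2.imwrite('pics/top10.png',cv2.resize(c['img'][215:305,255:375],None,fx=6.6,fy=6.6,interpolation=cv2.INTER_CUBIC)[:,:,::-1])
st()"
```

```text
t 11.05 tcp(pallet) [-0.0231 -0.0403  0.0242] F(pallet) [-0.8358 -4.867   3.2559] rot [ 3.1415 -0.1995  1.3495] w -0.0004
t 11.1 tcp(pallet) [-0.0231 -0.0403  0.0242] F(pallet) [-1.3847 -4.8088  2.2231] rot [ 3.1415 -0.1995  1.3494] w 0.0002
```

View pics/top10.png

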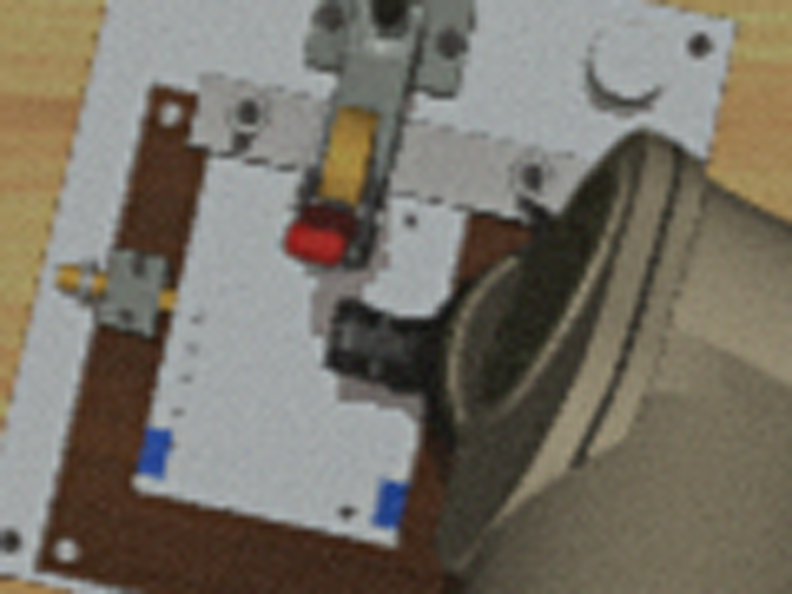

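Emit:
jog_arm --pt "0 0 0 -0.02 0 -0.004 0" --pt "0 0 0 -0.05 0 -0.015 0" --pt "0 0 0 -0.06 -0.02 -0.06 0" --pt "0 0 0 -0.06 -0.07 -0.08 0" --pt "0 -0.18 0 -0.06 -0.13 -0.08 0"

```text
clock: 11.72
tool_pos: [0.374, -0.0545, 0.0904]
ee_rot: [-3.12, -0.094, 1.345]
contact_force: [-0.6, 1.6, -0.8]
width: 0.0004
```

```bash
python3 -c "
from h import *
st();inc([-.125,0.012,.0235])
from workcell import capture
c=capture('top');np.savez('top11.npz',**c);cv2.imwrite('pics/top11.png',cv2.resize(c['img'][215:305,255:375],None,fx=6.6,fy=6.6,interpolation=cv2.INTER_CUBIC)[:,:,::-1])
"
```

```text
t 11.725 tcp(pallet) [-0.1367 -0.1122  0.0904] F(pallet) [-0.9863  1.4655 -0.8016] rot [-3.1201 -0.0938  1.3452] w 0.0004
now [-0.1367 -0.1122  0.0904] turn [-0.0213 -0.0939 -0.0041] shift [0.1174 0.0128 0.0779]
```

View pics/top11.png

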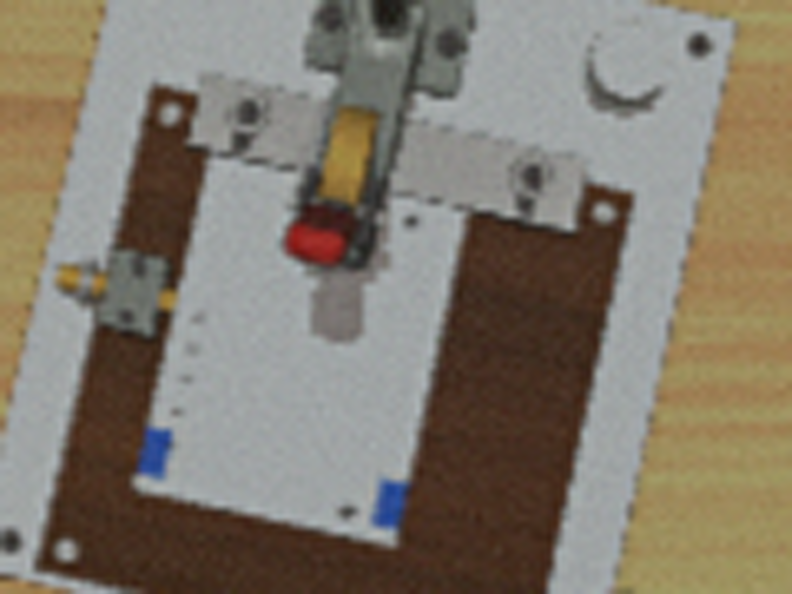

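Emit:
jog_arm --pt "0 -0.02 0 0.06 0 0.0 0" --pt "0 -0.02 0 0.115 0 0.0 0" --pt "0 -0.02 0 0.125 0 0.02 0" --pt "0 -0.02 0 0.125 0 0.04 0"

```text
clock: 12.28
tool_pos: [0.4025, 0.0738, 0.0614]
ee_rot: [-3.119, -0.075, 1.353]
contact_force: [-0.8, -0.4, 0.4]
width: -0.0003
```

```bash
python3 -c "
from h import *
st();inc([-.12,0.012,.0235])
"
```

```text
t 12.275 tcp(pallet) [-0.137   0.0192  0.0614] F(pallet) [-0.7416 -0.5254  0.3598] rot [-3.1193 -0.0751  1.353 ] w -0.0003
now [-0.137   0.0192  0.0614] turn [-0.0224 -0.075   0.0035] shift [-0.0101  0.0178  0.0369]
```

Emit:
jog_arm --pt "-0.022 -0.075 0.003 -0.01 0.005 0.01 0" --pt "-0.022 -0.075 0.003 -0.01 0.011 0.025 0" --pt "-0.022 -0.075 0.003 -0.01 0.0175 0.037 0" --pt "-0.022 -0.075 0.003 -0.01 0.0175 0.037 0"

```text
clock: 12.78
tool_pos: [0.4165, 0.0614, 0.0231]
ee_rot: [-3.139, 0.002, 1.348]
contact_force: [-0.2, 0.6, 0.8]
width: 0.0002
```

```bash
python3 -c "
from h import *
st();inc([-.105,0.012,.0235])
"
```

```text
t 12.775 tcp(pallet) [-0.1206  0.0101  0.0231] F(pallet) [-0.3402  0.5148  0.7954] rot [-3.1394  0.0021  1.3481] w 0.0002
now [-0.1206  0.0101  0.0231] turn [-0.0022  0.002  -0.0022] shift [ 0.0019  0.0156 -0.0005]
```

Emit:
jog_arm --pt "0 0 0 0.002 0.005 0 0" --pt "0 0 0 0.002 0.01 0 0" --pt "0 0 0 0.002 0.014 0 0" --pt "0 0 0 0.002 0.016 0 0"

```text
clock: 13.28
tool_pos: [0.4334, 0.0595, 0.0238]
ee_rot: [-3.141, 0.001, 1.348]
contact_force: [0.2, -0.4, 0.1]
width: 0.0001
```

Emit:
jog_arm --pt "0 0 0 0 0.001 0 0" --pt "0 0 0 0 0.0015 0 0"

```text
clock: 13.52
tool_pos: [0.4344, 0.0593, 0.0236]
ee_rot: [-3.141, 0.001, 1.348]
contact_force: [-0.1, -0.3, 0.7]
width: 0.0001
```

Emit:
jog_arm --pt "0 0 0 0 0.0008 0 0" --pt "0 0 0 0 0.0008 0 0"

```text
clock: 13.78
tool_pos: [0.4351, 0.0592, 0.0236]
ee_rot: [-3.141, 0.001, 1.348]
contact_force: [-0.5, 0.1, 0.4]
width: 0.0001
```

```bash
python3 -c "
from h import *
st()
"
```

```text
t 13.775 tcp(pallet) [-0.102   0.0121  0.0236] F(pallet) [-0.5357 -0.027   0.3941] rot [-3.1405  0.001   1.3479] w 0.0001
```

Emit:
jog_arm --pt "0 0 0 0 0.0006 0 0" --pt "0 0 0 0 0.0006 0 0"

```text
clock: 14.02
tool_pos: [0.4353, 0.0592, 0.0235]
ee_rot: [-3.14, 0.001, 1.348]
contact_force: [-4.2, 2.5, 2.3]
width: -0.0
```

Emit:
jog_arm --pt "0 0 0 0 0.0004 0 0" --pt "0 0 0 0 0.0004 0 0"

```text
clock: 14.28
tool_pos: [0.4354, 0.0592, 0.0234]
ee_rot: [-3.139, 0.001, 1.348]
contact_force: [-6.4, 1.9, 3.3]
width: -0.0004
```

```bash
python3 -c "
from h import *
st()
"
```

```text
t 14.275 tcp(pallet) [-0.1017  0.0122  0.0234] F(pallet) [-6.6916  0.4415  3.2678] rot [-3.1391  0.0012  1.3482] w -0.0004
```

Emit:
jog_arm --pt "0 0 0 0 -0.012 0 0" --pt "0 0 0 0 -0.03 -0.01 0" --pt "0 0 0 0 -0.04 -0.07 0" --pt "0 0 0 0 -0.04 -0.13 0" --pt "0 0 0 0 -0.04 -0.15 0"

```text
clock: 14.9
tool_pos: [0.3986, 0.0682, 0.1771]
ee_rot: [3.138, -0.003, 1.348]
contact_force: [0.4, 0.3, -0.1]
width: 0.0001
```

Run:
```python
from h import *
from workcell import capture
st()
for n in ["scene","top"]:
    c=capture(n);np.savez(n+'12.npz',**c);im=c["img"]
    hsv=cv2.cvtColor(im,cv2.COLOR_RGB2HSV)
    m=(((hsv[:,:,0]<8)|(hsv[:,:,0]>172))&(hsv[:,:,1]>140)&(hsv[:,:,2]>50)).astype(np.uint8)
    b=(slice(190,290),slice(270,400)) if n=="scene" else (slice(190,330),slice(250,370))
    mm=np.zeros_like(m);mm[b]=m[b]
    k,l,s,ce=cv2.connectedComponentsWithStats(mm);i=1+np.argmax(s[1:,4]);print(n,s[i],ce[i])
    v,u=np.nonzero(l==i)
    K=c["camera_matrix"];V=c["view"];R=V[:3,:3];o=-R.T@V[:3,3]
    nrm=np.r_[RP@[0,1],0];p0=p2w([0,.010,0])
    for q in ([u[v<=v.min()+1].mean(),v.min()],[u.mean(),v.mean()],[u[v>=v.max()-1].mean(),v.max()]):
        d=R.T@np.r_[(np.array(q)-K[:2,2])/K[0,0],1]
        print(q,w2p(o+d*(((p0-o)@nrm)/(d@nrm))))
cv2.imwrite('pics/scene12.png',cv2.resize(np.load('scene12.npz')['img'][170:330,250:410],None,fx=3.7,fy=3.7,interpolation=cv2.INTER_CUBIC)[:,:,::-1])
```

```text
t 14.9 tcp(pallet) [-0.1396  0.0129  0.1771] F(pallet) [ 0.2964  0.3809 -0.0643] rot [ 3.1376 -0.0033  1.3475] w 0.0001
scene [328 211  11  22 169] [333.2308 221.4083]
[np.float64(333.5), np.int64(211)] [0.0062 0.01   0.228 ]
[np.float64(333.2307692307692), np.float64(221.40828402366864)] [0.0072 0.01   0.192 ]
[np.float64(333.0), np.int64(232)] [0.0078 0.01   0.1529]
top [299 247   9   8  56] [302.9643 250.6071]
[np.float64(303.1), np.int64(247)] [0.0066 0.01   0.2258]
[np.float64(302.9642857142857), np.float64(250.60714285714286)] [0.0015 0.01   0.1977]
[np.float64(303.4166666666667), np.int64(254)] [-0.0014  0.01    0.1436]
```

View pics/scene12.png

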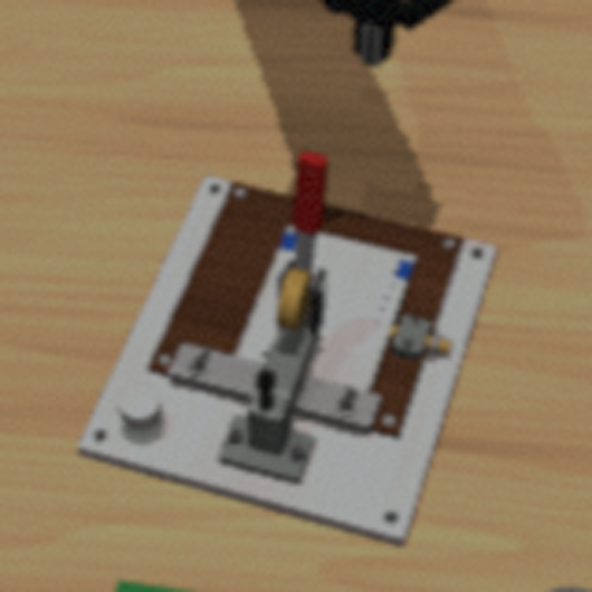

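Emit:
jog_arm --pt "0 0 0.003 -0.003 0.04 -0.023 0" --pt "0 0 0.003 -0.003 0.08 -0.023 0" --pt "0 0 0.003 -0.003 0.1 -0.023 0" --pt "0 0 0.003 -0.003 0.103 -0.023 0"

```text
clock: 15.5
tool_pos: [0.4972, 0.0414, 0.1951]
ee_rot: [-3.14, 0.004, 1.343]
contact_force: [-0.4, 0.0, -0.3]
width: 0.0001
```

```bash
python3 -c "
from h import *
st();inc([-.0144,0.010,.198])
"
```

```text
t 15.5 tcp(pallet) [-0.0375  0.0083  0.1951] F(pallet) [-0.4404 -0.0732 -0.3057] rot [-3.1399  0.0035  1.3434] w 0.0001
now [-0.0375  0.0083  0.1951] turn [-0.0017  0.0035 -0.0069] shift [ 0.0018  0.0231 -0.0029]
```

Emit:
jog_arm --pt "0 0 -0.007 0.002 0.01 -0.004 0" --pt "0 0 -0.007 0.002 0.02 -0.005 0" --pt "0 0 -0.007 0.002 0.028 -0.005 0" --pt "0 0 -0.007 0.002 0.034 -0.005 0" --pt "0 0 -0.007 0.002 0.04 -0.005 0"

```text
clock: 16.12
tool_pos: [0.5369, 0.035, 0.2015]
ee_rot: [-3.141, 0.001, 1.352]
contact_force: [-1.5, 0.7, 1.1]
width: 0.0005
```

```bash
python3 -c "
from h import *
st();inc([.0206,0.010,.2004]);inc([.0378,0.010,.1964])
from workcell import capture
c=capture('scene');cv2.imwrite('pics/scene13.png',cv2.resize(c['img'][150:310,250:410],None,fx=3.7,fy=3.7,interpolation=cv2.INTER_CUBIC)[:,:,::-1])
"
```

```text
t 16.125 tcp(pallet) [0.0026 0.0108 0.2015] F(pallet) [-1.6288  0.3088  1.1443] rot [-3.1406  0.001   1.3517] w 0.0005
now [0.0026 0.0108 0.2015] turn [-0.001   0.001   0.0014] shift [-0.0008  0.018   0.0011]
now [0.0026 0.0108 0.2015] turn [-0.001   0.001   0.0014] shift [-0.0008  0.0352  0.005 ]
```

View pics/scene13.png

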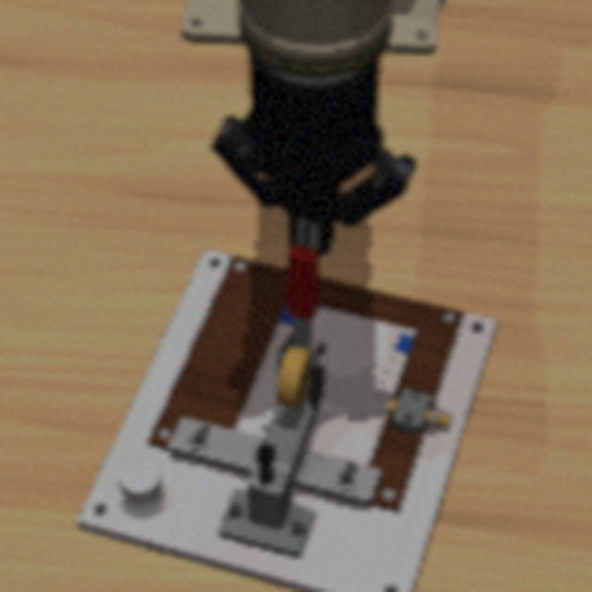

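Emit:
jog_arm --pt "0 0 0 -0.001 0.0133 0.0 0" --pt "0 0 0 -0.002 0.0267 0.0026 0" --pt "0 0 0 -0.003 0.0352 0.005 0" --pt "0 0 0 -0.003 0.0433 0.0084 0" --pt "0 0 0 -0.003 0.0511 0.0125 0"

```text
clock: 16.8
tool_pos: [0.5864, 0.0207, 0.1889]
ee_rot: [-3.141, 0.001, 1.351]
contact_force: [-2.2, -0.8, 3.9]
width: -0.0002
```

```bash
python3 -c "
from h import *
st()
from workcell import capture
c=capture('scene');cv2.imwrite('pics/scene14.png',cv2.resize(c['img'][150:310,250:410],None,fx=3.7,fy=3.7,interpolation=cv2.INTER_CUBIC)[:,:,::-1])
"
```

```text
t 16.8 tcp(pallet) [0.054  0.0076 0.1889] F(pallet) [-2.0105 -1.2782  3.9258] rot [-3.1408  0.0013  1.3515] w -0.0002
```

View pics/scene14.png

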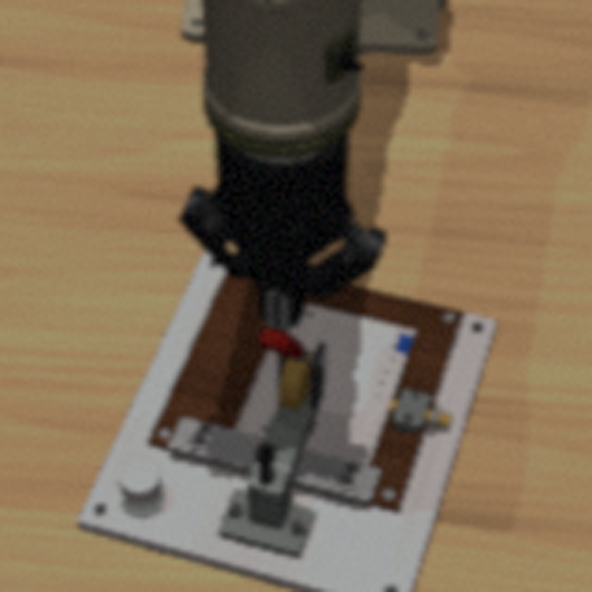

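Emit:
jog_arm --pt "0 0 0 0.001 0.0109 0.0075 0" --pt "0 0 0 0.001 0.0205 0.0166 0" --pt "0 0 0 0.001 0.0286 0.027 0"

```text
clock: 17.23
tool_pos: [0.615, 0.0153, 0.1617]
ee_rot: [3.141, 0.001, 1.352]
contact_force: [-2.2, -0.7, 4.1]
width: 0.0002
```

```bash
python3 -c "
from h import *
st()
from workcell import capture
c=capture('scene');cv2.imwrite('pics/scene15.png',cv2.resize(c['img'][150:310,250:410],None,fx=3.7,fy=3.7,interpolation=cv2.INTER_CUBIC)[:,:,::-1])
"
```

```text
t 17.225 tcp(pallet) [0.0832 0.0086 0.1617] F(pallet) [-1.9471 -1.1562  4.1246] rot [3.1412 0.0012 1.3516] w 0.0002
```

View pics/scene15.png

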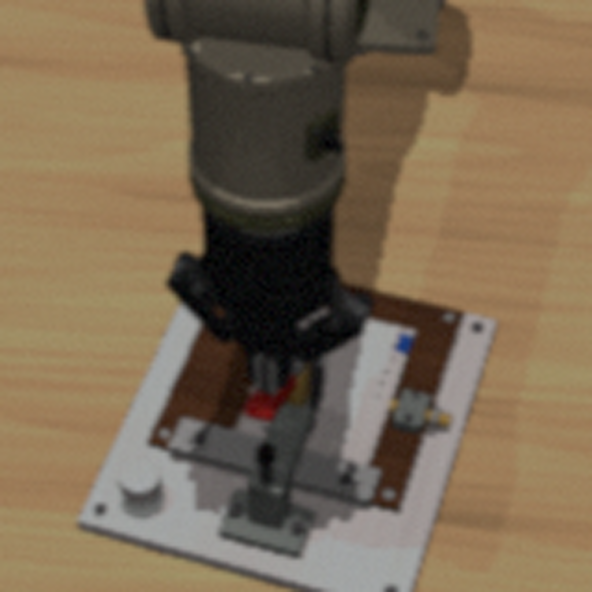

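Emit:
jog_arm --pt "0 0 0 0.001 0.0065 0.0115 0" --pt "0 0 0 0.001 0.0099 0.0197 0" --pt "0 0 0 0.001 0.0115 0.0245 0" --pt "0 0 0 0.001 0.0124 0.0285 0"

```text
clock: 17.77
tool_pos: [0.6262, 0.0145, 0.133]
ee_rot: [-3.14, 0.001, 1.352]
contact_force: [-0.6, -0.4, 0.0]
width: -0.0001
```

```bash
python3 -c "
from h import *
st()
from workcell import capture
c=capture('scene');cv2.imwrite('pics/scene16.png',cv2.resize(c['img'][150:310,250:410],None,fx=3.7,fy=3.7,interpolation=cv2.INTER_CUBIC)[:,:,::-1])
"
```

```text
t 17.775 tcp(pallet) [0.0942 0.0103 0.133 ] F(pallet) [-0.5039 -0.4946  0.0001] rot [-3.1404  0.0008  1.3522] w -0.0001
```

View pics/scene16.png

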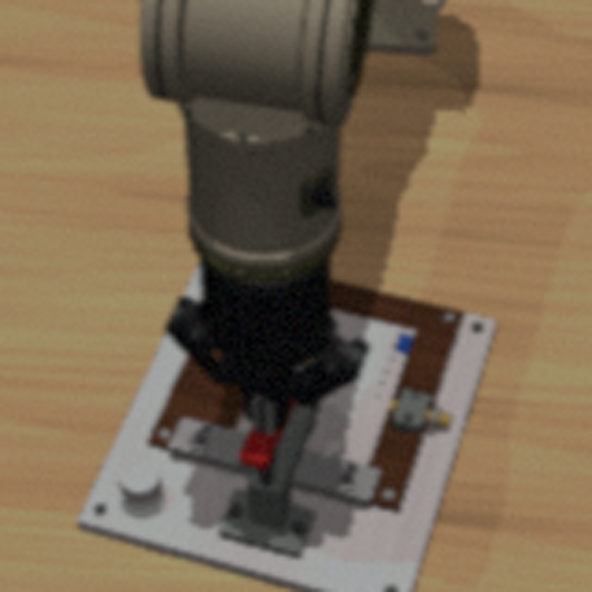

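Emit:
jog_arm --pt "0 0 0 0 0 -0.04 0" --pt "0 0 0 0 0 -0.1 0" --pt "0 0 0 0 -0.05 -0.13 0" --pt "0 0 0 0 -0.11 -0.13 0" --pt "0 0 0 0 -0.17 -0.13 0"

```text
clock: 18.45
tool_pos: [0.4589, 0.0516, 0.2636]
ee_rot: [-3.141, 0.001, 1.352]
contact_force: [0.0, 0.7, 0.5]
width: 0.0003
```

Emit:
jog_arm --pt "0 0 0 0.03 -0.05 0 0" --pt "0 0 0 0.06 -0.08 0 0" --pt "0 0 0 0.06 -0.08 0 0"

```text
clock: 18.82
tool_pos: [0.3938, 0.1296, 0.2639]
ee_rot: [-3.141, -0.001, 1.357]
contact_force: [0.9, -0.6, 0.0]
width: 0.0001
```

Run:
```python
from h import *
st()
from workcell import capture
c=capture('scene');np.savez('scene17.npz',**c);cv2.imwrite('pics/scene17.png',cv2.resize(c['img'][190:310,260:410],None,fx=5,fy=5,interpolation=cv2.INTER_CUBIC)[:,:,::-1])
c=capture('top');np.savez('top17.npz',**c);cv2.imwrite('pics/top17.png',cv2.resize(c['img'][185:310,250:385],None,fx=4.8,fy=4.8,interpolation=cv2.INTER_CUBIC)[:,:,::-1])
```

```text
t 18.825 tcp(pallet) [-0.1577  0.0717  0.2639] F(pallet) [ 1.0271 -0.3819  0.0257] rot [-3.1408 -0.0005  1.3574] w 0.0001
```

View pics/scene17.png

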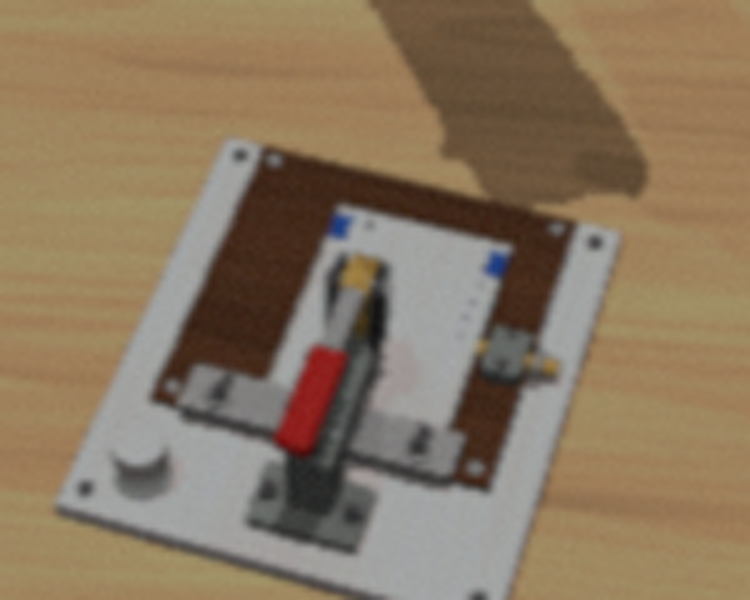

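View pics/top17.png

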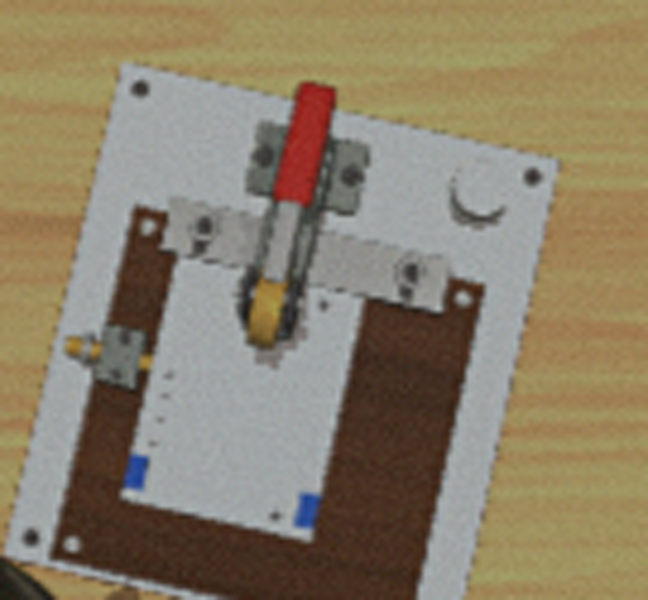

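Run:
```python
from h import *
c=np.load('top17.npz');im=c['img'];hsv=cv2.cvtColor(im,cv2.COLOR_RGB2HSV)
m=((hsv[:,:,0]<8)|(hsv[:,:,0]>172))&(hsv[:,:,1]>140)&(hsv[:,:,2]>50);m[:190]=0;m[300:]=0;m[:,:280]=0;m[:,340:]=0
m=cv2.erode(m.astype(np.uint8),np.ones((3,3)))
v,u=np.nonzero(m);K=c["camera_matrix"];V=c["view"];d=c["range_z"][v,u]
W=(np.c_[(u-K[0,2])/K[0,0]*d,(v-K[1,2])/K[0,0]*d,d]-V[:3,3])@V[:3,:3]
P=np.c_[(W[:,:2]-CEN)@RP,W[:,2]]
print(P.min(0),P.max(0),np.polyfit(P[:,0],P[:,2],1),np.median(P,0))
def full(p): return np.array(p)/4.8+[250,185]-0.4
for n,p in [("fr",(313,541)),("fl",(122,497)),("br",(364,296)),("bl",(175,258))]: print(n,w2p(ray(c,full(p),.03)[0]))
for n,p in [("railL",(160,247)),("railR",(443,312))]: print(n,w2p(ray(c,full(p),.032)[0]))
from workcell import manip
manip.close_job(); st()
```

```text
[-0.08   -0.0404  0.1111] [0.1224 0.0163 1.2067] [-3.2078  0.4254] [0.0942 0.0096 0.1163]
fr [-0.0912 -0.0359  0.03  ]
fl [-0.0908  0.0649  0.03  ]
br [ 0.038  -0.0339  0.03  ]
bl [0.0357 0.0665 0.03  ]
railL [0.0394 0.0752 0.032 ]
railR [ 0.0386 -0.0757  0.032 ]
the job is handed in; nothing more can be done
the job is handed in; nothing more can be done
```

The stack is home against the rail and the brass screw, the cam lever is over centre and closed, and the job is handed in. The clock read about 19 s of the 64 s allowed.

**Rail:** I pushed the stack to the rail with closed fingertips, to 4.2 N. After the side move I pressed again at a different point, to 6.7 N. It stopped at the same tool position (x = -101.7 mm of the pallet), so the stack was still on the rail and square.

**Side stop:** I slid it along the rail until it pressed on the brass screw, to about 5 N. All pushes stayed under 12 N. In the pictures, neither stop had moved.

**Lever:** I pushed it over through its arc with readings up to about 5 N. The force dropped to zero at the snap. The gripper was then lifted clear.

**Last checks:**
- **Stack in the last top view:** The front edge is at x = -91 mm at both corners, and the +y edge is at 65 to 66.5 mm, meeting the screw.
- **Back corners:** They read x = 36 and 38 mm against 39 mm for the rail. The left corner reads 3 mm short, a little more than the roughly 2 mm calibration error. I put it down to picking the corner by eye next to the rail, since the force check agrees with contact.
- **Lever height:** The grip's top is at a median 116 mm, against about 118 mm expected when closed, and it points along +x.
- **Failed check:** The line fit for the lever's slope was spoiled by stray depth readings, so its level rests on that median height and the pictures.

I did not measure the other items at the end. The tool kept clear of them on every move.

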